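Close a loaded slide box, draw it from its stand and show its label

ROBOT

A 7-joint arm with a two-finger parallel gripper is mounted at the origin on the work surface. World frame = base frame: x ahead of the robot, y to its left, z up, the work surface at z = 0. Lengths are in m, angles in rad, forces in N, time in s.
With the tool pointing down it reaches from about 0.425 to 0.875 m from the base axis. Payload 8.4 kg.
Tool frame: the origin (TCP) lies midway between the tips of the shut fingers; the grasp point (between the pads) lies 19 mm behind it; z points along the fingers, y is the line along which they close (so a half turn about z gives the same grasp; the last joint's range is limited). The gripper opens to 87 mm and grips with 3 to 60 N. Pads are 19 mm wide; open, the fingers measure 117 mm over their backs; the gripper's body (75 mm by 190 mm) begins 51 mm behind the grasp point.
Start: joints at [1.093, 0.333, 0.04, 1.465, -0.013, 1.343, -0.059], TCP at [0.24, -0.604, 0.223] pointing down, gripper open.
Joint ranges: [-2.58, 2.58], [-0.38, 2.09], [-1.3, 1.39], [0.25, 2.4], [-1.5, 4.64], [0.08, 2.09], [-2.65, 2.65]. Speed limits (rad/s): [2.22, 2.22, 2.79, 2.79, 3.14, 3.14, 3.14].

INTERFACE

Orientations are given as [roll, pitch, yaw] about the fixed x, y, z axes, in that order (R = Rz(yaw) Ry(pitch) Rx(roll)).
In Python, from rig import robot gives the robot as it stands.
- The arm moves only by the shell command python3 -m creep 'ROWS'. ROWS is JSON, a list of rows, each an object with "claw": the finger opening in m, from 0 to 0.087; "delta_pos": the shift along the tool's x, y, z in m, a list of three; "turn": the turn, a rotation vector about the tool's x, y, z in rad, a list of three. In form: [{"claw": claw, "delta_pos": [x, y, z], "turn": [rx, ry, rz]}, ...]. A call has 1 to 5 rows; each row shifts and turns the commanded pose from where the row before left it, along the tool's axes as they then stand; what a row does not reach is not made up. A row lasts 1/10 s, in which the tool goes at most 50 mm and 8.59 degrees, less where a joint would pass 70% of its speed; a pose out of reach is approached as far as the arm can. A call with a gripper value outside its range is refused whole. The fingers move at their own pace and stop on an object; the grip force is fixed at half the most. Time passes only in rows, so rows that do not move let the fingers close. It gives the time, the measured TCP pose, the force, the opening and the grip force at its end, in the units of the state.
- robot.get_state(): the state, without advancing time (a new reading comes with each control period).
- robot.grab_frame(name): name is "scene" or "top"; returns the picture (480x640x3 uint8, red, green, blue); there is no depth.
- robot.get_calibration(name): a dict with "K" (3x3 intrinsics, pixels), "origin" and "orientation" of the camera in the world. Camera axes: x right, y down, z forward; pixel columns grow to the right and rows downward; lengths in m; the calibration is good to about 2 mm. A picture is of the moment at which its call begins. get_calibration takes no time and is no camera call.
- robot.close_job(): hands the job in; it is judged then, once.
The state is a dict: "t": time; "qpos": joint angles; "qd": joint speeds; "tau": joint torques, N m; "ee_pos": TCP position; "ee_rot": TCP orientation; "wrist_force": force on the tool from outside, world axes, zero at the start; "torque": the same for the moment, N m; "opening": opening from 0.0 (shut) to 1.0 (fully open); "finger_force": force on a finger pad.
Only numpy, scipy, OpenCV 4.12 (cv2) and the standard library are available. Lean on these libraries where they do the work, as an engineer would, in place of code of your own. Each camera call takes 0.05 s, during which the arm holds its last target. There are 200 camera calls.

TASK

The yellow slide box has just been loaded: while it stands in its stand, push its orange lid fully shut. Then draw the box up out of the stand and tip it so that its white label faces upward for reading (about 60 degrees or more from upright), with the lid still shut. Finish while holding it still like that in the gripper, its middle about 25 cm above the bench, and leave the blue box, the bottle and the tip box where they are.

Things in the scene. Friction and masses are not known exactly. Their poses are not given: they have to be found in the camera images.
- slidebox_center (a point): Centre of the loose yellow slide box, 40 (x) x 50 (y) x 98 mm tall with its lid shut (body 86 mm, orange lid 12 mm), about 0.17 kg. The point is 49 mm above its underside. z: up along the box; +x: the way its white label faces. It starts upright in stand_a, its underside 12 mm above the bench, its shut top at 110 mm, its lower 38 mm inside the stand. The two faces across y are flat and bare.
- slidebox_label (a point): Centre of the white paper label (with a red band) on the +x face of the yellow box: 64 mm above the underside, 20 mm from the box's axis. Axes as the box: its x axis is the outward normal of the label.
- slidebox_lid (a joint): Angle of the yellow box's orange lid: 0 fully shut, grows as it opens (the edge over the label rises and swings back), at most 1.7. Hinge line along the box's y, 20 mm to -x of the box's axis (opposite the label), 86 mm above the underside. Lid plate 42 mm long from the hinge, 46 mm wide, 12 mm thick. A stiff hinge (0.02 N m, near 0.5 N at the edge) leaves it where it is put; no latch.
- slidebox_lid_middle (a point): Middle of the outer (upper) face of the orange lid, 21 mm from the hinge line; turns with the lid, z is the lid's outward normal.
- stand_a: Fixed grey stand that holds the yellow box: a block 90 (x) by 100 (y) by 50 mm high with a rectangular pocket 42 by 52 mm, 38 mm deep, open at the top. Origin at the centre of its underside on the bench; same axes as the yellow box in it.
- stand_b: Another fixed grey stand of the same kind and size, which holds the blue box. Origin at the centre of its underside.
- sparebox: A shut blue slide box with a white lid, 40 x 50 x 98 mm, standing in stand_b; leave it alone. Origin at the centre of its underside.
- bottle: A loose clear bottle with a white cap, 68 mm across, 140 mm tall, standing on the bench beyond the stands; leave it alone. Origin at the centre of its underside.
- tipbox: A loose blue box of yellow pipette tips, 85 x 120 x 54 mm high, on the bench to the right; leave it alone. Origin at the centre of its underside.
- slidebox: The yellow slide box itself, an open-topped box with 3 mm walls and glass slides inside; origin at the centre of its underside, same axes as its centre point.
Things that resemble listed ones, but are neither listed nor needed, are in the scene too. What is meant by the slidebox is not turquoise, and is the smaller of those in its own colour.

How it is judged:
On the way, in this order (a step that is already met when the one before it is completed fails the run):
1. the lid is shut while the box still stands upright, right down in its stand (value of joint slidebox_lid below 0.08 rad and z of slidebox_center in the frame of stand_a below 0.068 m and horizontal distance between slidebox_center and stand_a below 0.012 m and angle between slidebox_center's own z axis and vertical below 0.15 rad), for 0.2 s.
2. the box is drawn up clear of the stand, lid shut (height (world z) of slidebox_center above 0.12 m and value of joint slidebox_lid below 0.12 rad and contact force between slidebox and stand_a below 0.1 N and contact force between slidebox and the fingers above 1 N), for 0.1 s.
At the end, for the whole second after the job is handed in: Yellow box held in the gripper, touching no stand or other thing, centre over 0.18 m up, label normal within 45 degrees of straight up, lid shut within 0.12 rad, box still (under 0.03 m/s, 0.15 rad/s); blue box, bottle and tip box within 20 mm of their starts (angle between slidebox_label's own x axis and vertical below 0.785 rad and height (world z) of slidebox_center above 0.18 m and value of joint slidebox_lid below 0.12 rad and contact force between slidebox and the fingers above 1 N and contact force between slidebox and stand_a below 0.1 N and contact force between slidebox and stand_b below 0.1 N and linear speed of slidebox below 0.03 m/s and angular speed of slidebox below 0.15 rad/s and distance of each of sparebox, bottle, tipbox from where it was at the start of the episode below 0.02 m and contact force between slidebox and sparebox below 0.1 N and contact force between slidebox and bottle below 0.1 N and contact force between slidebox and tipbox below 0.1 N); the arm keeps its last pose, push and grip.
It fails at once if the blue box, the bottle or the tip box is pushed more than 30 mm away (distance of any of sparebox, bottle, tipbox from where it was at the start of the episode above 0.03 m).
It also fails if it takes over 45 s, if anything falls off the work surface, if the arm or the gripper's body presses on something with over 40 N, if the wrist force passes 120 N, or if a joint passes its speed limit or range.

## Working session

There is one attempt and no reset: what is moved stays moved. The work goes in short steps, Python scripts to look and compute and a shell command to move; the robot and the scene stay as the last step left them, time stands still between calls to the robot, and variables do not carry over. Pictures are saved under pics/ and viewed, at most 10 in all, crops included, and the job is handed in when it is done.

```bash
mkdir -p pics; python3 - <<'E'
from rig import robot
import cv2
for n in("scene","top"):
    cv2.imwrite(f"pics/{n}0.png",robot.grab_frame(n)[:,:,::-1]); print(robot.get_calibration(n))
s=robot.get_state();print(s['t'],s['ee_pos'],s['ee_rot'],s['opening'])
E
```

```text
{'K': array([[487.77733485,   0.        , 327.75356786],
       [  0.        , 487.77733485, 232.26618631],
       [  0.        ,   0.        ,   1.        ]]), 'origin': array([1.07508302, 0.30614557, 0.68299164]), 'orientation': array([-2.31434997, -0.00466645,  2.28712487])}
{'K': array([[487.80362831,   0.        , 323.24175203],
       [  0.        , 487.80362831, 244.83231605],
       [  0.        ,   0.        ,   1.        ]]), 'origin': array([ 0.38129199, -0.12235987,  1.15905864]), 'orientation': array([-2.92743763,  0.00434408, -1.54692243])}
0.1 [ 0.24014872 -0.60353437  0.22173916] [-3.14010004e+00  1.16365718e-04  3.78722524e-01] 1.0012204319177809
```

View pics/scene0.png

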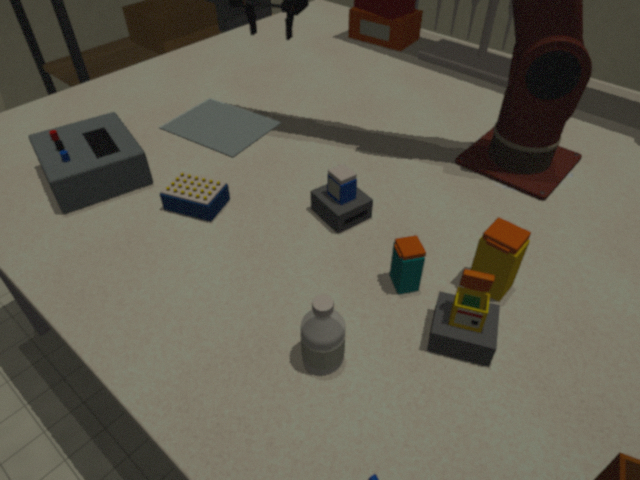

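View pics/top0.png

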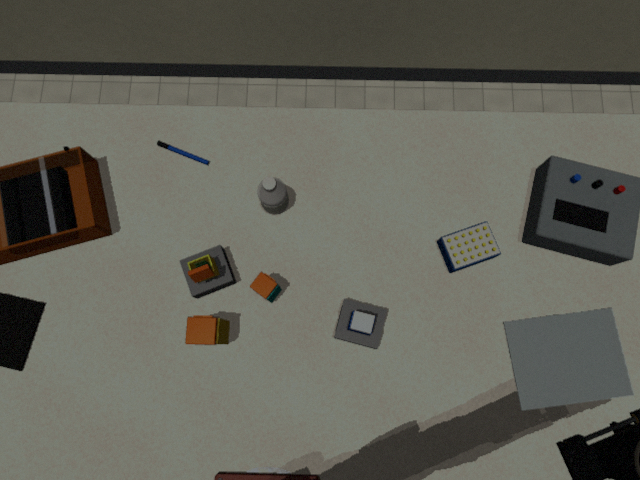

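The top view shows the loaded yellow box in its stand at about (208,270), and the scene view shows it at (467,312). The lid is open about 90° and the label faces away from the robot. The big yellow box at (207,330) and the turquoise one at (265,287) are decoys. I'll zoom in to measure.

```bash
python3 - <<'E'
import cv2,numpy as np
a=cv2.imread("pics/top0.png")[235:310,165:245]; b=cv2.imread("pics/scene0.png")[255:375,415:515]
a=cv2.resize(a,None,fx=5,fy=5,interpolation=cv2.INTER_CUBIC);b=cv2.resize(b,None,fx=4,fy=4,interpolation=cv2.INTER_CUBIC)
o=np.zeros((480,800,3),np.uint8);o[:375,:400]=a;o[:480,400:800]=b
o=cv2.convertScaleAbs(o,alpha=1.8)
cv2.imwrite("pics/crop.png",o)
E
```

```text
(no output)
```

View pics/crop.png

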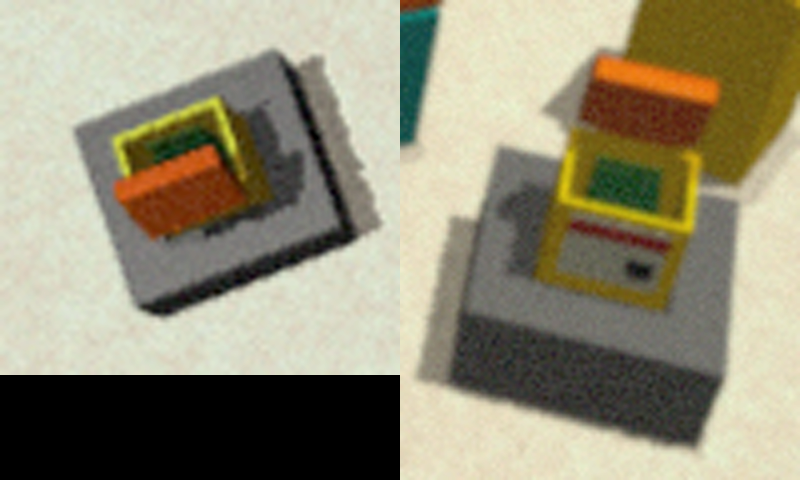

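```bash
cat > h.py <<'E'
import numpy as np, sys
from scipy.spatial.transform import Rotation as R
from scipy.optimize import least_squares
from rig import robot
def proj(n,P):
    c=robot.get_calibration(n); r=R.from_euler('xyz',c['orientation']).as_matrix()
    p=(np.atleast_2d(P)-c['origin'])@r; q=p@c['K'].T
    return q[:,:2]/q[:,2:]
E
python3 - <<'E'
from h import *
T=lambda l:np.array(l)/5+[165,235]
S=lambda l:(np.array(l)-[400,0])/4+[415,255]
L=[[.045,.05,.05],[.045,-.05,.05],[-.045,-.05,.05],[-.045,.05,.05]]
t=T([(75,128),(277,50),(352,240),(138,305)]); s=S([(722,375),(462,310),(497,148),(738,200)])
B=[[.02,.025,.098],[.02,-.025,.098]]; tb=T([(113,133),(221,97)]); sb=S([(693,228),(563,207)])
W=lambda v,P:R.from_euler('z',v[2]).apply(P)+[v[0],v[1],0]
def f(v,P,a,b): return np.r_[(proj('top',W(v,P))-a).ravel(),(proj('scene',W(v,P))-b).ravel()]
for P,a,b in((L,t,s),(B,tb,sb),(L+B,np.r_[t,tb],np.r_[s,sb])):
    r=least_squares(f,[.55,.1,0],args=(P,a,b));print(r.x.round(4),np.degrees(r.x[2]),abs(r.fun).max(),np.sqrt((r.fun**2).mean()))
v=r.x
# lid: outer free edge (scene top edge, back) & inner free edge
def lid(a,u,y,n): # u along plate, n outward normal offset
    return [-.02+u*np.cos(a)-n*np.sin(a),y,.098+u*np.sin(a)+n*np.cos(a)]
ob=S([(600,57),(718,82),(588,85),(716,108)])
for a in np.arange(.9,1.75,.1):
    P=[lid(a,.042,-.023,.012),lid(a,.042,.023,.012),lid(a,.042,-.023,0),lid(a,.042,.023,0)]
    print(a.round(2),np.abs(proj('scene',W(v,P))-ob).mean(0), (((proj('top',W(v,P))-[165,235])*5).round()).tolist())
E
```

```text
[0.5586 0.1567 0.4003] 22.9350723123272 3.6791050371368215 1.5654066314509039
[0.5596 0.1577 0.4453] 25.515183450158712 2.066957511574117 1.195128709887387
[0.5589 0.1573 0.4051] 23.208851006100637 3.9188780741851588 1.5029797125894047
0.9 [1.41138898 7.10069015] [[208.0, 124.0], [106.0, 164.0], [205.0, 107.0], [103.0, 146.0]]
1.0 [0.90666501 4.43586062] [[210.0, 132.0], [108.0, 172.0], [206.0, 113.0], [104.0, 153.0]]
1.1 [0.58917038 1.87000925] [[213.0, 141.0], [110.0, 181.0], [208.0, 120.0], [106.0, 160.0]]
1.2 [0.57740005 0.73275259] [[216.0, 150.0], [113.0, 190.0], [210.0, 128.0], [107.0, 167.0]]
1.3 [0.67745302 2.85200491] [[219.0, 159.0], [116.0, 199.0], [212.0, 136.0], [110.0, 175.0]]
1.4 [0.83067435 4.95728234] [[223.0, 169.0], [120.0, 209.0], [215.0, 144.0], [112.0, 184.0]]
1.5 [0.95283039 6.86245816] [[226.0, 178.0], [123.0, 218.0], [218.0, 153.0], [115.0, 193.0]]
1.6 [1.0428749 8.5489184] [[230.0, 188.0], [127.0, 228.0], [221.0, 162.0], [118.0, 202.0]]
1.7 [ 1.11071924 10.00112118] [[234.0, 197.0], [131.0, 238.0], [224.0, 171.0], [121.0, 211.0]]
```

```bash
cat >> h.py <<'E'
def tri(a,b):
    f=lambda p:np.r_[proj('top',p)[0]-a,proj('scene',p)[0]-b]
    r=least_squares(f,[.5,.1,.1]);return r.x.round(4),abs(r.fun).max().round(2)
BOX=np.array([.559,.157,.405])
def st():
    s=robot.get_state();r=R.from_euler('xyz',s['ee_rot']);e=np.array(s['ee_pos'])
    b=R.from_euler('z',BOX[2]);loc=b.inv().apply(e-[BOX[0],BOX[1],0])
    print('t',s['t'],'ee',e.round(4),'rot',np.array(s['ee_rot']).round(3),'boxloc',loc.round(4),'F',np.array(s['wrist_force']).round(1),'open',round(s['opening'],3),'ff',s['finger_force'],'q',np.array(s['qpos']).round(2))
    return e,r
def to(loc,rpy=None):
    "tool-frame delta to a target in box-stand axes"
    e,r=st();g=R.from_euler('z',BOX[2]).apply(loc)+[BOX[0],BOX[1],0]
    print('dpos',r.inv().apply(g-e).round(4))
    rr=R.from_euler('xyz',[np.pi,0,BOX[2]]);print('turn',(r.inv()*rr).as_rotvec().round(4))
E
python3 - <<'E'
from h import *
S=lambda l:(np.array(l)-[400,0])/4+[415,255]
T=lambda l:np.array(l)/5+[165,235]
for n,a,b in [('decoy mid',(202,331),(506,236)),('turq',(265,286),(409,247)),
 ('s++',T((75,128)),S((722,375))),('s+-',T((277,50)),S((462,310))),('s--',T((352,240)),S((497,148))),('s-+',T((138,305)),S((738,200))),
 ('rim++',T((113,133)),S((693,228))),('rim+-',T((221,97)),S((563,207))),
 ('lid e+',T((115,182)),S((716,108))),('lid e-',T((213,145)),S((588,85)))]: print(n,*tri(a,b))
to([-.045,0,.2])
E
```

```text
decoy mid [0.4161 0.1384 0.1174] 0.02
turq [0.5185 0.0142 0.0862] 0.1
s++ [0.5785 0.2201 0.0444] 0.12
s+- [0.6181 0.1285 0.0437] 0.26
s-- [0.5298 0.091  0.0351] 0.44
s-+ [0.4964 0.185  0.0452] 0.37
rim++ [0.5669 0.1881 0.0968] 0.43
rim+- [0.5851 0.1439 0.09  ] 0.77
lid e+ [0.5397 0.1749 0.1319] 0.28
lid e- [0.5581 0.1329 0.1292] 0.72
t 0.1 ee [ 0.2401 -0.6035  0.2217] rot [-3.14   0.     0.379] boxloc [-0.5927 -0.5734  0.2217] F [ 0.8 -0.1 -0.8] open 1.001 ff 0.0 q [ 1.09  0.33  0.04  1.47 -0.01  1.34 -0.06]
dpos [ 0.5325 -0.5875  0.0226]
turn [-0.0015  0.0001 -0.0263]
```

```bash
python3 -m creep '[{"claw":0,"delta_pos":[0.033,-0.036,0],"turn":[0,0,-0.026]},{"claw":0,"delta_pos":[0.033,-0.036,0],"turn":[0,0,0]},{"claw":0,"delta_pos":[0.033,-0.036,0],"turn":[0,0,0]},{"claw":0,"delta_pos":[0.033,-0.036,0],"turn":[0,0,0]},{"claw":0,"delta_pos":[0.033,-0.036,0],"turn":[0,0,0]}]'
python3 -m creep '[{"claw":0,"delta_pos":[0.033,-0.036,0],"turn":[0,0,0]},{"claw":0,"delta_pos":[0.033,-0.036,0],"turn":[0,0,0]},{"claw":0,"delta_pos":[0.033,-0.036,0],"turn":[0,0,0]},{"claw":0,"delta_pos":[0.033,-0.036,0],"turn":[0,0,0]},{"claw":0,"delta_pos":[0.033,-0.036,0],"turn":[0,0,0]}]'
python3 -c "from h import *;to([-.045,0,.2])"
```

```text
t: 0.6
ee_pos: [0.3225, -0.3719, 0.2223]
ee_rot: [-3.141, 0.0, 0.405]
wrist_force: [1.1, 0.2, -0.2]
opening: 0.631
finger_force: 0.0
t: 1.1
ee_pos: [0.4032, -0.1415, 0.2225]
ee_rot: [3.141, 0.0, 0.405]
wrist_force: [1.4, -0.2, 0.3]
opening: 0.171
finger_force: 0.0
t 1.1 ee [ 0.4032 -0.1415  0.2225] rot [3.141 0.    0.405] boxloc [-0.2608 -0.2129  0.2225] F [ 1.4 -0.2  0.3] open 0.171 ff 0.0 q [ 0.65 -0.11 -0.39  1.95 -0.04  1.29 -0.88]
dpos [ 0.2158 -0.213   0.0224]
turn [ 0.0003  0.0001 -0.0004]
```

```bash
python3 -m creep '[{"claw":0,"delta_pos":[0.031,-0.0305,0],"turn":[0,0,0]},{"claw":0,"delta_pos":[0.031,-0.0305,0],"turn":[0,0,0]},{"claw":0,"delta_pos":[0.031,-0.0305,0],"turn":[0,0,0]},{"claw":0,"delta_pos":[0.031,-0.0305,0],"turn":[0,0,0]}]'
python3 -m creep '[{"claw":0,"delta_pos":[0.028,-0.0305,0],"turn":[0,0,0]},{"claw":0,"delta_pos":[0.028,-0.0305,0],"turn":[0,0,0]},{"claw":0,"delta_pos":[0.03,-0.0305,0],"turn":[0,0,0]},{"claw":0,"delta_pos":[0,0,0],"turn":[0,0,0]},{"claw":0,"delta_pos":[0,0,0],"turn":[0,0,0]}]'
python3 - <<'E'
from h import *
import cv2
to([-.05,0,.125])
a=robot.grab_frame('top')[215:335,140:260,::-1];b=robot.grab_frame('scene')[195:375,400:540,::-1]
o=np.zeros((560,800,3),np.uint8);x=cv2.resize(a,(360,360),interpolation=2);y=cv2.resize(b,(420,540),interpolation=2)
o[:360,:360]=x;o[:540,370:790]=y
cv2.imwrite('pics/c2.png',cv2.convertScaleAbs(o,alpha=1.8))
E
```

```text
t: 1.5
ee_pos: [0.4692, 0.0192, 0.2226]
ee_rot: [3.141, -0.0, 0.405]
wrist_force: [0.6, -1.4, -0.3]
opening: 0.007
finger_force: 0.0
t: 2.0
ee_pos: [0.5117, 0.1363, 0.222]
ee_rot: [-3.141, 0.001, 0.407]
wrist_force: [-0.2, -0.7, -0.2]
opening: 0.004
finger_force: 0.0
t 2.0 ee [0.5117 0.1363 0.222 ] rot [-3.141e+00  1.000e-03  4.070e-01] boxloc [-0.0516 -0.0004  0.222 ] F [-0.2 -0.7 -0.2] open 0.004 ff 0.0 q [ 0.32  0.15 -0.72  1.73  0.1   1.3  -1.59]
dpos [ 0.0017 -0.0003  0.097 ]
turn [-0.0009  0.0011  0.002 ]
```

View pics/c2.png

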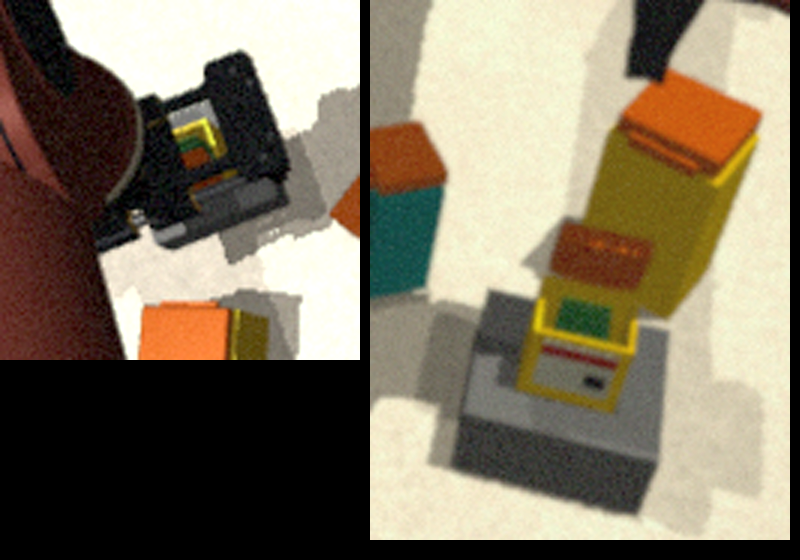

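The closed fingers are above and behind the open lid, with the tip at about crop (648,75). The way down between the lid and the big decoy is clear.

```bash
python3 -m creep '[{"claw":0,"delta_pos":[0,0,0.03],"turn":[0,0,0]},{"claw":0,"delta_pos":[0,0,0.03],"turn":[0,0,0]},{"claw":0,"delta_pos":[0,0,0.02],"turn":[0,0,0]},{"claw":0,"delta_pos":[0,0,0.012],"turn":[0,0,0]},{"claw":0,"delta_pos":[0,0,0],"turn":[0,0,0]}]'
python3 -m creep '[{"claw":0,"delta_pos":[0.01,0,0],"turn":[0,0,0]},{"claw":0,"delta_pos":[0.01,0,0],"turn":[0,0,0]},{"claw":0,"delta_pos":[0.008,0,0],"turn":[0,0,0]},{"claw":0,"delta_pos":[0.008,0,0],"turn":[0,0,0]},{"claw":0,"delta_pos":[0,0,0],"turn":[0,0,0]}]'
python3 -c "from h import *;st()"
```

```text
t: 2.6
ee_pos: [0.5112, 0.134, 0.1294]
ee_rot: [-3.142, 0.002, 0.403]
wrist_force: [0.5, -0.4, 0.3]
opening: 0.003
finger_force: 0.0
t: 3.1
ee_pos: [0.5462, 0.1504, 0.1307]
ee_rot: [-3.141, -0.001, 0.405]
wrist_force: [-0.4, -0.2, -0.3]
opening: 0.003
finger_force: 0.2
t 3.1 ee [0.5462 0.1504 0.1307] rot [-3.141e+00 -1.000e-03  4.050e-01] boxloc [-0.0144 -0.001   0.1307] F [-0.4 -0.2 -0.3] open 0.003 ff 0.24473595520248637 q [ 0.25  0.31 -0.7   1.76  0.22  1.15 -1.68]
```

```bash
python3 -m creep '[{"claw":0,"delta_pos":[0.008,0,0.002],"turn":[0,0,0]},{"claw":0,"delta_pos":[0.008,0,0.003],"turn":[0,0,0]},{"claw":0,"delta_pos":[0.006,0,0.004],"turn":[0,0,0]},{"claw":0,"delta_pos":[0.003,0,0.005],"turn":[0,0,0]},{"claw":0,"delta_pos":[0,0,0],"turn":[0,0,0]}]'
python3 -c "from h import *;st()"
```

```text
t: 3.6
ee_pos: [0.5679, 0.1596, 0.1155]
ee_rot: [-3.141, 0.001, 0.405]
wrist_force: [0.4, 0.4, 0.1]
opening: 0.006
finger_force: 0.0
t 3.6 ee [0.5679 0.1596 0.1155] rot [-3.141e+00  1.000e-03  4.050e-01] boxloc [ 0.0092 -0.0011  0.1155] F [0.4 0.4 0.1] open 0.006 ff 0.0 q [ 0.21  0.38 -0.69  1.72  0.26  1.15 -1.71]
```

```bash
python3 -m creep '[{"claw":0,"delta_pos":[0,0,0.003],"turn":[0,0,0]},{"claw":0,"delta_pos":[0,0,0.002],"turn":[0,0,0]},{"claw":0,"delta_pos":[0,0,0.002],"turn":[0,0,0]},{"claw":0,"delta_pos":[0,0,0],"turn":[0,0,0]}]'
python3 -c "from h import *;st()"
```

```text
t: 4.0
ee_pos: [0.5686, 0.1597, 0.1105]
ee_rot: [3.141, -0.001, 0.405]
wrist_force: [-0.8, 0.7, 6.0]
opening: 0.004
finger_force: 2.8
t 4.0 ee [0.5686 0.1597 0.1105] rot [ 3.141e+00 -1.000e-03  4.050e-01] boxloc [ 0.0099 -0.0013  0.1105] F [-0.8  0.7  6. ] open 0.004 ff 2.8112146368948743 q [ 0.21  0.38 -0.69  1.72  0.26  1.13 -1.72]
```

```bash
python3 -m creep '[{"claw":0,"delta_pos":[0,0,0.002],"turn":[0,0,0]},{"claw":0,"delta_pos":[0,0,0],"turn":[0,0,0]},{"claw":0,"delta_pos":[0,0,0],"turn":[0,0,0]},{"claw":0,"delta_pos":[0,0,0],"turn":[0,0,0]}]'
python3 -m creep '[{"claw":0,"delta_pos":[0,0,-0.02],"turn":[0,0,0]},{"claw":0.087,"delta_pos":[-0.02,0,-0.03],"turn":[0,0,0]},{"claw":0.087,"delta_pos":[-0.04,0,-0.03],"turn":[0,0,0]},{"claw":0.087,"delta_pos":[-0.04,0,0],"turn":[0,0,0]},{"claw":0.087,"delta_pos":[0,0,0],"turn":[0,0,0]}]'
python3 - <<'E'
from h import *
import cv2
st()
a=robot.grab_frame('top')[215:335,140:260,::-1];b=robot.grab_frame('scene')[195:375,400:540,::-1]
o=np.zeros((560,800,3),np.uint8);x=cv2.resize(a,(360,360),interpolation=2);y=cv2.resize(b,(420,540),interpolation=2)
o[:360,:360]=x;o[:540,370:790]=y
cv2.imwrite('pics/c3.png',cv2.convertScaleAbs(o,alpha=1.8))
E
```

```text
t: 4.4
ee_pos: [0.5696, 0.1601, 0.1102]
ee_rot: [3.14, -0.004, 0.405]
wrist_force: [-2.9, -1.6, 17.7]
opening: 0.006
finger_force: 8.7
t: 4.9
ee_pos: [0.4729, 0.1182, 0.188]
ee_rot: [3.138, 0.001, 0.404]
wrist_force: [-0.0, -0.4, -1.3]
opening: 0.281
finger_force: 0.0
t 4.9 ee [0.4729 0.1182 0.188 ] rot [3.138e+00 1.000e-03 4.040e-01] boxloc [-0.0944 -0.0017  0.188 ] F [-0.  -0.4 -1.3] open 0.281 ff 0.0 q [ 0.37  0.07 -0.73  1.86  0.06  1.22 -1.55]
```

View pics/c3.png

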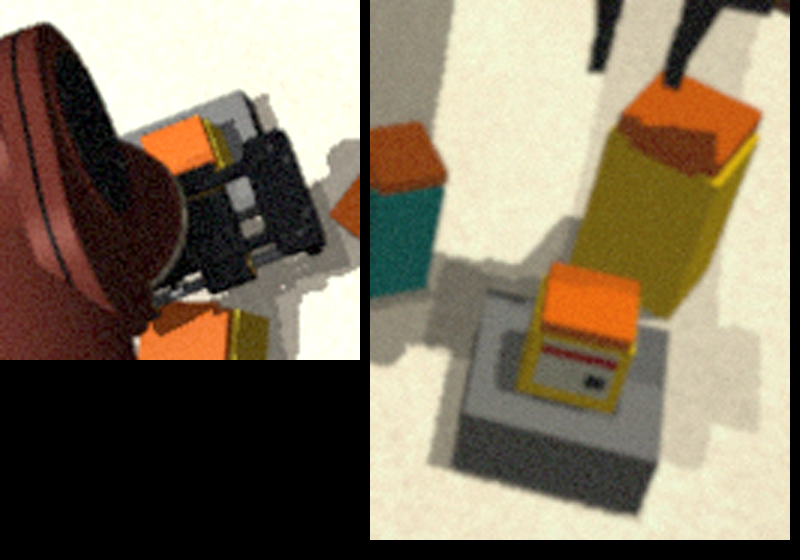

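The lid is flat and shut: in the scene crop its orange top spans (553,263)–(637,343), with the label visible below it. Next I check the box centre from the lid corners and move above it.

```bash
python3 -m creep '[{"claw":0.087,"delta_pos":[0.035,-0.001,0],"turn":[0,0,0]},{"claw":0.087,"delta_pos":[0.035,0,0],"turn":[0,0,0]},{"claw":0.087,"delta_pos":[0.024,0,0],"turn":[0,0,0]},{"claw":0.087,"delta_pos":[0,0,0],"turn":[0,0,0]},{"claw":0.087,"delta_pos":[0,0,0],"turn":[0,0,0]}]'
python3 - <<'E'
from h import *
s=(np.array([(553,263),(642,280),(637,343),(540,325)])-[370,0])/3+[400,195]
P=[[-.02,-.023,.11],[-.02,.023,.11],[.022,.023,.11],[.022,-.023,.11]]
W=lambda v:R.from_euler('z',v[2]).apply(P)+[v[0],v[1],0]
r=least_squares(lambda v:(proj('scene',W(v))-s).ravel(),BOX);print(r.x,abs(r.fun).max())
to([0,0,.06])
E
```

```text
t: 5.5
ee_pos: [0.5624, 0.1588, 0.1865]
ee_rot: [-3.14, 0.001, 0.406]
wrist_force: [-0.0, 0.3, -0.0]
opening: 0.832
finger_force: 0.0
[0.56276111 0.15989828 0.42412418] 0.89769424753149
t 5.5 ee [0.5624 0.1588 0.1865] rot [-3.14e+00  1.00e-03  4.06e-01] boxloc [0.0038 0.0003 0.1865] F [-0.   0.3 -0. ] open 0.832 ff 0.0 q [ 0.26  0.31 -0.73  1.65  0.21  1.27 -1.68]
dpos [-0.0036  0.0006  0.1265]
turn [-0.002   0.0014  0.0005]
```

```bash
python3 -m creep '[{"claw":0.087,"delta_pos":[-0.002,0,0.035],"turn":[0,0,0]},{"claw":0.087,"delta_pos":[0,0,0.035],"turn":[0,0,0]},{"claw":0.087,"delta_pos":[0,0,0.03],"turn":[0,0,0]},{"claw":0.087,"delta_pos":[0,0,0.026],"turn":[0,0,0]},{"claw":0.087,"delta_pos":[0,0,0],"turn":[0,0,0]}]'
python3 -m creep '[{"claw":0.05,"delta_pos":[0,0,0],"turn":[0,0,0]},{"claw":0.045,"delta_pos":[0,0,0],"turn":[0,0,0]},{"claw":0.035,"delta_pos":[0,0,0],"turn":[0,0,0]},{"claw":0.03,"delta_pos":[0,0,0],"turn":[0,0,0]},{"claw":0.03,"delta_pos":[0,0,0],"turn":[0,0,0]}]'
python3 -c "from h import *;st()"
```

```text
t: 6.0
ee_pos: [0.5576, 0.156, 0.0583]
ee_rot: [-3.141, 0.006, 0.405]
wrist_force: [-1.2, -0.3, -0.1]
opening: 1.001
finger_force: 0.0
t: 6.5
ee_pos: [0.5607, 0.1573, 0.0622]
ee_rot: [3.141, -0.001, 0.405]
wrist_force: [0.3, -0.9, 0.1]
opening: 0.633
finger_force: 0.0
t 6.5 ee [0.5607 0.1573 0.0622] rot [ 3.141e+00 -1.000e-03  4.050e-01] boxloc [ 0.0017 -0.0004  0.0622] F [ 0.3 -0.9  0.1] open 0.633 ff 0.0 q [ 0.22  0.42 -0.69  1.78  0.31  1.05 -1.75]
```

```bash
python3 -m creep '[{"claw":0.02,"delta_pos":[0,0,0.001],"turn":[0,0,0]},{"claw":0.02,"delta_pos":[0,0,0],"turn":[0,0,0]},{"claw":0.02,"delta_pos":[0,0,0],"turn":[0,0,0]},{"claw":0.02,"delta_pos":[0,0,0],"turn":[0,0,0]},{"claw":0.02,"delta_pos":[0,0,0],"turn":[0,0,0]}]'
python3 -c "from h import *;st()"
```

```text
t: 7.0
ee_pos: [0.5607, 0.1579, 0.0615]
ee_rot: [3.142, -0.001, 0.405]
wrist_force: [-2.8, 0.5, 7.7]
opening: 0.573
finger_force: 30.0
t 7.0 ee [0.5607 0.1579 0.0615] rot [ 3.142e+00 -1.000e-03  4.050e-01] boxloc [0.0019 0.0001 0.0615] F [-2.8  0.5  7.7] open 0.573 ff 29.95662684494164 q [ 0.22  0.42 -0.69  1.78  0.31  1.04 -1.76]
```

```bash
python3 -m creep '[{"claw":0.02,"delta_pos":[0,0,-0.005],"turn":[0,0,0]},{"claw":0.02,"delta_pos":[0,0,-0.01],"turn":[0,0,0]},{"claw":0.02,"delta_pos":[0,0,-0.015],"turn":[0,0,0]},{"claw":0.02,"delta_pos":[0,0,-0.015],"turn":[0,0,0]},{"claw":0.02,"delta_pos":[0,0,-0.015],"turn":[0,0,0]}]'
python3 -m creep '[{"claw":0.02,"delta_pos":[0,0,-0.02],"turn":[0,0,0]},{"claw":0.02,"delta_pos":[0,0,-0.02],"turn":[0,0,0]},{"claw":0.02,"delta_pos":[0,0,-0.02],"turn":[0,0,0]},{"claw":0.02,"delta_pos":[0,0,-0.02],"turn":[0,0,0]},{"claw":0.02,"delta_pos":[0,0,-0.02],"turn":[0,0,0]}]'
python3 -m creep '[{"claw":0.02,"delta_pos":[0,0,-0.02],"turn":[0,0,0]},{"claw":0.02,"delta_pos":[0,0,-0.01],"turn":[0,0,0]},{"claw":0.02,"delta_pos":[0,0,0],"turn":[0,0,0]}]'
python3 - <<'E'
from h import *
import cv2
st()
b=robot.grab_frame('scene')[60:375,330:640,::-1]
cv2.imwrite('pics/c4.png',cv2.convertScaleAbs(cv2.resize(b,None,fx=1.8,fy=1.8),alpha=1.8))
E
```

```text
t: 7.5
ee_pos: [0.5606, 0.1572, 0.1224]
ee_rot: [3.141, -0.001, 0.405]
wrist_force: [0.2, 0.1, -0.8]
opening: 0.57
finger_force: 29.9
t: 8.0
ee_pos: [0.5603, 0.1572, 0.2227]
ee_rot: [3.141, -0.001, 0.405]
wrist_force: [-0.1, 0.1, -2.0]
opening: 0.57
finger_force: 29.9
t: 8.3
ee_pos: [0.561, 0.1576, 0.2525]
ee_rot: [3.141, -0.003, 0.405]
wrist_force: [0.0, 0.4, -2.7]
opening: 0.573
finger_force: 29.9
t 8.3 ee [0.561  0.1576 0.2525] rot [ 3.141e+00 -3.000e-03  4.050e-01] boxloc [ 0.002  -0.0003  0.2525] F [ 0.   0.4 -2.7] open 0.573 ff 29.94436500768643 q [ 0.27  0.26 -0.74  1.56  0.18  1.39 -1.65]
```

View pics/c4.png

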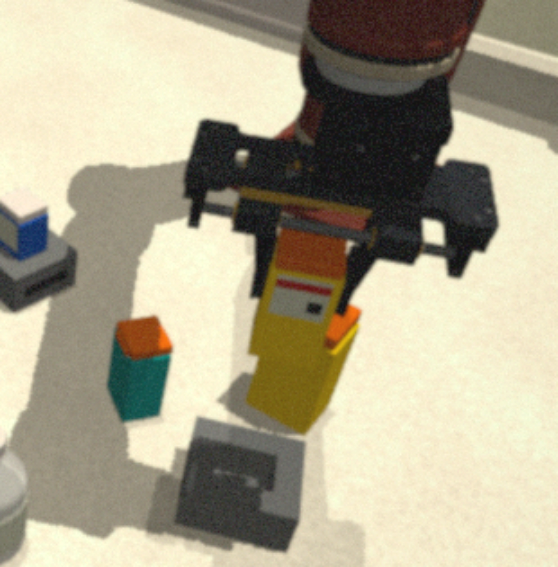

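The box is held, lid shut, clear of the stand. Now I tip it by turning about tool +y.

```bash
python3 -m creep '[{"claw":0.02,"delta_pos":[0.01,0,0],"turn":[0,0.05,0]},{"claw":0.02,"delta_pos":[0.015,0,0.001],"turn":[0,0.1,0]},{"claw":0.02,"delta_pos":[0.015,0,0.003],"turn":[0,0.1,0]},{"claw":0.02,"delta_pos":[0.015,0,0.005],"turn":[0,0.1,0]},{"claw":0.02,"delta_pos":[0.014,0,0.006],"turn":[0,0.1,0]}]'
python3 -c "from h import *;st()"
```

```text
t: 8.85
ee_pos: [0.6258, 0.1851, 0.2466]
ee_rot: [3.142, -0.452, 0.404]
wrist_force: [0.0, 1.9, -2.0]
opening: 0.574
finger_force: 29.9
t 8.85 ee [0.6258 0.1851 0.2466] rot [ 3.142 -0.452  0.404] boxloc [ 0.0725 -0.0005  0.2466] F [ 0.   1.9 -2. ] open 0.574 ff 29.945814060629345 q [ 0.4   0.07 -0.76  1.83  0.03  0.81 -1.53]
```

```bash
python3 -m creep '[{"claw":0.02,"delta_pos":[0.02,0,0.004],"turn":[0,0.1,0]},{"claw":0.02,"delta_pos":[0.02,0,0.006],"turn":[0,0.1,0]},{"claw":0.02,"delta_pos":[0.017,0,0.01],"turn":[0,0.1,0]},{"claw":0.02,"delta_pos":[0.015,0,0.014],"turn":[0,0.1,0]},{"claw":0.02,"delta_pos":[0,0,0],"turn":[0,0,0]}]'
python3 -c "from h import *;st()"
```

```text
t: 9.35
ee_pos: [0.6977, 0.216, 0.256]
ee_rot: [-3.139, -0.846, 0.403]
wrist_force: [-1.0, -2.0, -3.0]
opening: 0.575
finger_force: 29.9
t 9.35 ee [0.6977 0.216  0.256 ] rot [-3.139 -0.846  0.403] boxloc [ 0.1507 -0.0004  0.256 ] F [-1. -2. -3.] open 0.575 ff 29.945754184154794 q [ 0.43  0.06 -0.77  2.   -0.08  0.25 -1.42]
```

```bash
python3 -m creep '[{"claw":0.02,"delta_pos":[0.0133,0,0.015],"turn":[0,0,0]},{"claw":0.02,"delta_pos":[0.0133,0,0.015],"turn":[0,0,0]},{"claw":0.02,"delta_pos":[0.0133,0,0.015],"turn":[0,0.05,0]},{"claw":0.02,"delta_pos":[0.0133,0,0.015],"turn":[0,0.05,0]},{"claw":0.02,"delta_pos":[0,0,0],"turn":[0,0,0]}]'
python3 -c "from h import *;st()"
```

```text
t: 9.85
ee_pos: [0.7729, 0.2487, 0.259]
ee_rot: [-3.141, -0.945, 0.405]
wrist_force: [-1.3, 0.9, -2.5]
opening: 0.571
finger_force: 29.9
t 9.85 ee [0.7729 0.2487 0.259 ] rot [-3.141 -0.945  0.405] boxloc [ 0.2327 -0.      0.259 ] F [-1.3  0.9 -2.5] open 0.571 ff 29.94646892999299 q [ 0.15  0.2  -0.54  1.91  0.34  0.12 -1.82]
```

```bash
python3 -m creep '[{"claw":0.02,"delta_pos":[0.012,0.008,0.014],"turn":[0,0,0]},{"claw":0.02,"delta_pos":[0.012,0.008,0.014],"turn":[0,0,0]},{"claw":0.02,"delta_pos":[0.012,0.008,0.014],"turn":[0,0,0]},{"claw":0.02,"delta_pos":[0,0,0],"turn":[0,0,0]}]'
python3 -c "from h import *;st()"
```

```text
t: 10.25
ee_pos: [0.8347, 0.246, 0.2664]
ee_rot: [-3.141, -0.947, 0.402]
wrist_force: [-0.3, -0.0, -2.1]
opening: 0.574
finger_force: 29.9
t 10.25 ee [0.8347 0.246  0.2664] rot [-3.141 -0.947  0.402] boxloc [ 0.2884 -0.0268  0.2664] F [-0.3 -0.  -2.1] open 0.574 ff 29.945993821020238 q [ 0.15  0.31 -0.53  1.77  0.36  0.17 -1.78]
```

```bash
python3 -m creep '[{"claw":0.02,"delta_pos":[0.012,0.008,0.014],"turn":[0,0.03,0]},{"claw":0.02,"delta_pos":[0.012,0.008,0.014],"turn":[0,0.04,0]},{"claw":0.02,"delta_pos":[0,0,0],"turn":[0,0.04,0]},{"claw":0.02,"delta_pos":[0,0,0],"turn":[0,0.03,0]},{"claw":0.02,"delta_pos":[0,0,0],"turn":[0,0,0]}]'
python3 -m creep '[{"claw":0.02,"delta_pos":[0,0,0],"turn":[0,0,0]},{"claw":0.02,"delta_pos":[0,0,0],"turn":[0,0,0]},{"claw":0.02,"delta_pos":[0,0,0],"turn":[0,0,0]}]'
python3 - <<'E'
from h import *
import cv2
st();print(robot.get_state()['qd'])
f=np.hstack([cv2.resize(robot.grab_frame(n)[:,:,::-1],(400,300),interpolation=3) for n in('scene','top')])
b=cv2.resize(robot.grab_frame('scene')[:240,200:640,::-1],(550,300))
o=np.zeros((600,800,3),np.uint8);o[:300]=f;o[300:,:550]=b
cv2.imwrite('pics/c5.png',cv2.convertScaleAbs(o,alpha=1.6))
E
```

```text
t: 10.75
ee_pos: [0.8692, 0.2429, 0.2683]
ee_rot: [3.129, -1.025, 0.408]
wrist_force: [0.4, 0.5, -2.1]
opening: 0.567
finger_force: 29.9
t: 11.05
ee_pos: [0.8695, 0.2446, 0.2694]
ee_rot: [3.133, -1.028, 0.406]
wrist_force: [0.5, -0.0, -1.8]
opening: 0.573
finger_force: 29.9
t 11.05 ee [0.8695 0.2446 0.2694] rot [ 3.133 -1.028  0.406] boxloc [ 0.3199 -0.0418  0.2694] F [ 0.5 -0.  -1.8] open 0.573 ff 29.9462923721876 q [ 0.22  0.38 -0.61  1.75  1.04  0.09 -2.4 ]
[-0.00319012  0.00267857 -0.00014867  0.00147172  0.02670889 -0.00436269
 -0.02053243]
```

View pics/c5.png

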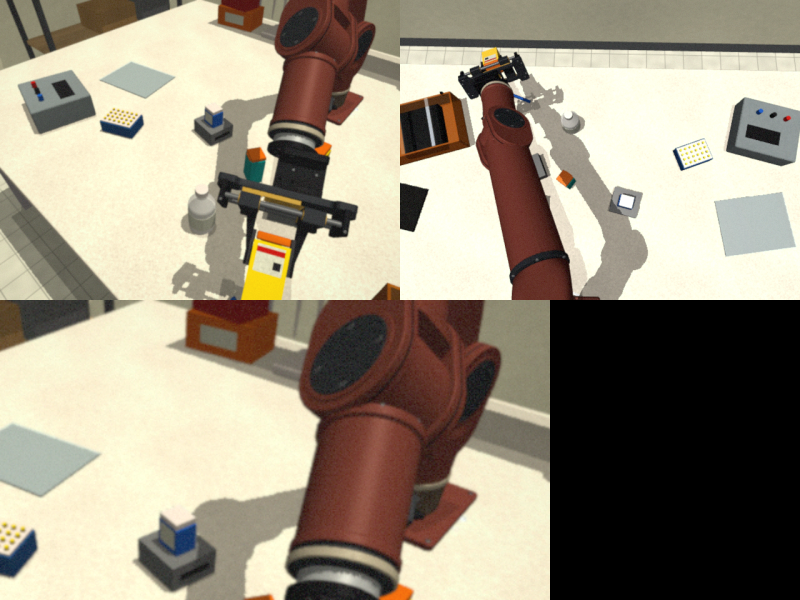

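The box is tipped about 59° with its label up; in the scene view it is at (265,270). The lid looks shut, and the bottle, blue box and tip box haven't moved. Joint 6 is at 0.09, close to its 0.08 limit, so I'll extend slightly for margin.

```bash
python3 -m creep '[{"claw":0.02,"delta_pos":[0.006,0.003,0.009],"turn":[0,0,0]},{"claw":0.02,"delta_pos":[0.006,0.003,0.009],"turn":[0,0,0]},{"claw":0.02,"delta_pos":[0,0,0],"turn":[0,0,0]},{"claw":0.02,"delta_pos":[0,0,0],"turn":[0,0,0]},{"claw":0.02,"delta_pos":[0,0,0],"turn":[0,0,0]}]'
python3 -c "from h import *;st();print(robot.get_state()['qd'])"
```

```text
t: 11.7
ee_pos: [0.8918, 0.2475, 0.2696]
ee_rot: [3.134, -1.027, 0.406]
wrist_force: [-0.7, -0.4, -1.9]
opening: 0.571
finger_force: 29.9
t 11.7 ee [0.8918 0.2475 0.2696] rot [ 3.134 -1.027  0.406] boxloc [ 0.3415 -0.0479  0.2696] F [-0.7 -0.4 -1.9] open 0.571 ff 29.946528270374984 q [ 0.24  0.44 -0.65  1.69  1.04  0.12 -2.36]
[-4.39683691e-03 -9.34820676e-03  1.24791763e-03  4.40540060e-03
 -8.75692539e-04 -1.72497515e-05 -1.19672033e-03]
```

```bash
python3 -m creep '[{"claw":0.02,"delta_pos":[0.006,0.004,0.01],"turn":[0,0,0]},{"claw":0.02,"delta_pos":[0.006,0.004,0.01],"turn":[0,0.03,0]},{"claw":0.02,"delta_pos":[0,0,0],"turn":[0,0,0]},{"claw":0.02,"delta_pos":[0,0,0],"turn":[0,0,0]},{"claw":0.02,"delta_pos":[0,0,0],"turn":[0,0,0]}]'
python3 -m creep '[{"claw":0.02,"delta_pos":[0,0,0],"turn":[0,0,0]},{"claw":0.02,"delta_pos":[0,0,0],"turn":[0,0,0]},{"claw":0.02,"delta_pos":[0,0,0],"turn":[0,0,0]},{"claw":0.02,"delta_pos":[0,0,0],"turn":[0,0,0]}]'
python3 - <<'E'
from h import *
import cv2
st();print(robot.get_state()['qd'])
b=robot.grab_frame('scene')[240:480,300:560,::-1]
cv2.imwrite('pics/c6.png',cv2.convertScaleAbs(cv2.resize(b,None,fx=2.2,fy=2.2),alpha=1.5))
E
```

```text
t: 12.2
ee_pos: [0.9158, 0.2503, 0.2705]
ee_rot: [3.133, -1.058, 0.408]
wrist_force: [-0.6, -0.0, -1.6]
opening: 0.576
finger_force: 29.9
t: 12.6
ee_pos: [0.9164, 0.2491, 0.2701]
ee_rot: [3.133, -1.058, 0.407]
wrist_force: [0.4, 0.3, -2.1]
opening: 0.574
finger_force: 29.9
t 12.6 ee [0.9164 0.2491 0.2701] rot [ 3.133 -1.058  0.407] boxloc [ 0.3648 -0.0561  0.2701] F [ 0.4  0.3 -2.1] open 0.574 ff 29.946705118054524 q [ 0.18  0.47 -0.58  1.65  1.19  0.08 -2.52]
[-0.00037031  0.00363671  0.00295398  0.00054712  0.00154025 -0.00207335
 -0.00492848]
```

View pics/c6.png

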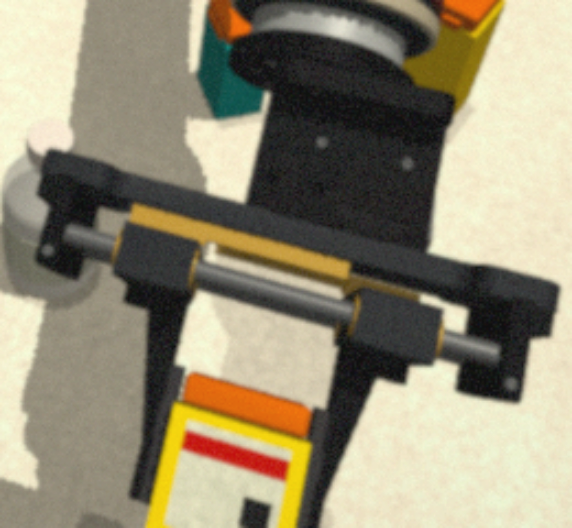

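The lid lies flush, the label faces up, and nothing touches the box. Joint 6 is right at its limit, so I'll ease the tilt back slightly, let it settle and hand in.

```bash
python3 -m creep '[{"claw":0.02,"delta_pos":[0,0,0],"turn":[0,-0.015,0]},{"claw":0.02,"delta_pos":[0,0,0],"turn":[0,0,0]},{"claw":0.02,"delta_pos":[0,0,0],"turn":[0,0,0]},{"claw":0.02,"delta_pos":[0,0,0],"turn":[0,0,0]},{"claw":0.02,"delta_pos":[0,0,0],"turn":[0,0,0]}]'
python3 -m creep '[{"claw":0.02,"delta_pos":[0,0,0],"turn":[0,0,0]},{"claw":0.02,"delta_pos":[0,0,0],"turn":[0,0,0]},{"claw":0.02,"delta_pos":[0,0,0],"turn":[0,0,0]}]'
python3 -c "
from h import *;st();print(robot.get_state()['qpos'][5],robot.close_job())"
```

```text
t: 13.15
ee_pos: [0.9163, 0.2493, 0.2699]
ee_rot: [3.133, -1.043, 0.407]
wrist_force: [-0.6, -0.2, -1.9]
opening: 0.574
finger_force: 29.9
t: 13.45
ee_pos: [0.9164, 0.2494, 0.27]
ee_rot: [3.133, -1.043, 0.407]
wrist_force: [0.2, 0.1, -2.2]
opening: 0.572
finger_force: 29.9
t 13.45 ee [0.9164 0.2494 0.27  ] rot [ 3.133 -1.043  0.407] boxloc [ 0.3648 -0.0559  0.27  ] F [ 0.2  0.1 -2.2] open 0.572 ff 29.946913932217285 q [ 0.25  0.49 -0.68  1.64  1.15  0.14 -2.44]
the job is handed in; nothing more can be done
0.13667677211659784 None
```

I handed the job in at 13.5 s: the lid was pushed shut in the stand, and the yellow box is held still in the gripper, tipped about 60° with its label up and its middle about 27 cm above the bench; the blue box, bottle and tip box were not touched, and no verdict came back.

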